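# Set out the seasonings on their coasters

### The arm

A 7-joint arm with a two-finger parallel gripper is mounted at the origin on a cart in front of the work surface, level with it; the furniture and walls round the work are solid. World frame = base frame: x ahead of the robot, y to its left, z up, the work surface at z = 0. Lengths are in m, angles in rad, forces in N, time in s.
With the tool pointing down it reaches from about 0.4 to 0.85 m from the base axis. Payload 4.5 kg.
Tool frame: the origin (TCP) lies at the very end of the fingers, on their centre line; the grasp point (between the pads) lies 19 mm behind it; z points along the fingers, y is the line along which they close (so a half turn about z gives the same grasp; the last joint's range is limited). The gripper opens to 88 mm and grips with 3 to 60 N. Pads are 18 mm wide; open, the fingers measure 123 mm over their backs; the gripper's body (75 mm by 187 mm) begins 45 mm behind the grasp point.
Start: joints at [-1.099, 0.689, -0.195, 1.565, 0.157, 0.902, -0.215], TCP at [0.265, 0.566, 0.239] pointing down, gripper open.
Joint ranges: [-3.01, 3.01], [-0.46, 2.08], [-1.47, 1.51], [0.13, 2.56], [-1, 4.14], [0.04, 2.09], [-2.66, 2.66]. Speed limits (rad/s): [2.57, 2.57, 3.14, 3.14, 3.14, 3.14, 3.14].

### API

Orientations are given as a unit quaternion [x, y, z, w].
In Python, from plant import r, eyes, nets gives the robot as it stands.
- The arm moves only by the shell command python3 -m pendant 'ROWS' [FORCE]. ROWS is JSON, a list of rows, each an object of numbers: "claw": the opening, from 0 (shut) to 1 (fully open); "dx", "dy", "dz": the shift along the world's x, y, z in mm; "twist": the turn about the world's z in rad. In form: [{"claw": .., "dx": .., "dy": .., "dz": .., "twist": ..}, ...]. A call has 1 to 8 rows; each row is the pose to reach, as a shift and turn from the pose commanded when the call began; what a row does not reach only later rows make up. A row lasts 1/10 s, in which the tool goes at most 50 mm and 8.59 degrees, less where a joint would pass 70% of its speed; a pose out of reach is approached as far as the arm can. A call with a gripper value outside its range is refused whole. The fingers move at their own pace and stop on an object; FORCE is the grip in N (left out, the last holds). Time passes only in rows, so rows that repeat a pose let the fingers close. It gives the time, the measured TCP pose, the force, the opening and the grip force at its end, in the units of the state.
- r.get_state(): the state, without advancing time (a new reading comes with each control period).
- eyes.snapshot(name): name is "scene" or "side" or "wrist"; returns (picture, depth): 420x560x3 uint8, blue, green, red; 420x560 float32, m along the optical axis (not along the pixel's ray), 0 where there is no reading.
- eyes.camera_info(name): a dict with "K" (3x3 intrinsics, pixels), "world_to_cam" (4x4, takes a point from world to camera coordinates); the wrist camera has in their place "T_tool_cam" (4x4, takes a point from camera to tool coordinates, whose origin is the TCP and whose axes are the flange's). Camera axes: x right, y down, z forward; pixel columns grow to the right and rows downward; lengths in m; the calibration is good to about 2 mm. A picture is of the moment at which its call begins: read the wrist's pose just before it. camera_info takes no time and is no camera call.
- r.finish_job(): hands the job in; it is judged then, once.
Trained networks look in the newest picture that a camera, given by its name, has taken for a name from the list of things; names that differ only in an ending like _2 or _b are one class to them, and where a whole thing is asked for, a point or a joint stands for the part that bears it (a point fixed in the world has none). Each returns a list of dicts, best first, with "confidence" (0 to 1); they miss things now and then, are a little off and sometimes report something else, mostly with a low value. They report only what shows in the picture. A call takes as long as a camera call.
- nets.spot_in(camera, query): "box" ([left, top, width, height] as shares, 0 to 1, of the picture: columns of its width, rows of its height, round what is visible of it).
- nets.place_of(camera, query): "position" ([column, row] as shares, 0 to 1, of the picture: columns of its width, rows of its height: a listed point, or the origin of a listed thing).
The state is a dict: "clock": time; "q": joint angles; "qd": joint speeds; "joint_torque": joint torques, N m; "tool_pos": TCP position; "eef_rot": TCP orientation; "contact_force": force on the tool from outside, world axes, zero at the start; "moment": the same for the moment, N m; "opening": opening from 0.0 (shut) to 1.0 (fully open); "finger_force": force on a finger pad.
Only numpy, scipy, OpenCV 4.12 (cv2) and the standard library are available. Lean on these libraries where they do the work, as an engineer would, in place of code of your own. Each camera call takes 0.05 s, during which the arm holds its last target. There are 200 camera calls.

### The job

Get the counter ready for service: pick the four seasonings out of the front row and stand each upright in the middle of its own coaster - the red-lidded mustard pot on the red coaster, the black-lidded pepper pot on the black one, the grey-capped shaker on the blue one and the brown-capped spice jar on the wooden one. Leave the two lidded sauce cups where they stand.

Things in the scene. Friction and masses are not known exactly. Their poses are not given: they have to be found in the camera images.
- mustard_pot_center (a point): White tapered pot with a wide red lid, round, 61 mm across the lid, 48 mm high, upright on the worktop in the front row (not the taller red-lidded jar on the black drawer cabinet). This point is at its centre, 24 mm above its underside; z up along its axis.
- pepper_pot_center (a point): White tapered pot with a flat black lid, round, 55 mm across the lid, 62 mm high, upright on the worktop. This point is at its centre, 31 mm above its underside; z up along its axis.
- shaker_center (a point): Slim clear shaker with a domed light grey cap, holding grey seasoning, round, 44 mm across, 90 mm high (narrowing to 34 mm above 70 mm), upright on the worktop in the front row (not the one far back on the black drawer cabinet); its foot is a little uneven, so it may lean by 2 to 3 degrees. This point is at its centre, 45 mm above its underside; z up along its axis.
- spice_jar_center (a point): Slim glass jar with a dark brown cap (a golden-brown disc in its top) and a white label, a straight cylinder 41 mm across, 105 mm high, upright on the worktop. This point is about its centre, 52 mm above its underside; z up along its axis.
- red_coaster_top (a point): Red flat round coaster, 84 mm across and 5 mm thick, fixed to the worktop. This point is the centre of its top face, 5 mm above the worktop; z up.
- black_coaster_top (a point): Black flat round coaster, 84 mm across and 5 mm thick, fixed to the worktop. This point is the centre of its top face, 5 mm above the worktop; z up.
- blue_coaster_top (a point): Blue flat round coaster, 84 mm across and 5 mm thick, fixed to the worktop. This point is the centre of its top face, 5 mm above the worktop; z up.
- wooden_coaster_top (a point): Light wooden flat round coaster, 84 mm across and 5 mm thick, fixed to the worktop. This point is the centre of its top face, 5 mm above the worktop; z up.
- cream_cup: Low clear sauce cup with a white lid and cream-coloured filling, 69 mm across, 36 mm high, loose; to be left alone. Origin at the centre of its underside; z up.
- pink_cup: Low clear sauce cup with a white lid and pink filling, 69 mm across, 36 mm high, loose; to be left alone. Origin at the centre of its underside; z up.

How it is judged:
By the outcome, as a careful person would: the job done as asked, in the order asked, and still so for the second after the job is handed in, with the robot touching nothing.
It also fails if it takes over 115 s, if anything falls off the work surface, if the arm or the gripper's body presses on something with over 40 N, if the wrist force passes 120 N, or if a joint passes its speed limit or range.

## Working session

There is one attempt and no reset: what is moved stays moved. The work goes in short steps, Python scripts to look and compute and a shell command to move; the robot and the scene stay as the last step left them, time stands still between calls to the robot, and variables do not carry over. Pictures are saved under pics/ and viewed, at most 14 in all, crops included, and the job is handed in when it is done.

```bash
ls; mkdir -p pics; cat > h.py <<'E'
import numpy as np, cv2
from plant import r, eyes, nets
from scipy.spatial.transform import Rotation as R
def cam(name):
    ci=eyes.camera_info(name); s=r.get_state()
    K=np.array(ci["K"])
    if name=="wrist":
        T=np.eye(4);T[:3,:3]=R.from_quat(s["eef_rot"]).as_matrix();T[:3,3]=s["tool_pos"]
        return K,T@np.array(ci["T_tool_cam"])
    return K,np.linalg.inv(np.array(ci["world_to_cam"]))
def ray(K,T,u,v,z):
    "world point on pixel ray at world height z"
    d=T[:3,:3]@np.linalg.solve(K,[u,v,1.]); o=T[:3,3]
    return o+d*(z-o[2])/d[2]
def cloud(K,T,D):
    v,u=np.indices(D.shape); P=np.stack([(u-K[0,2])/K[0,0]*D,(v-K[1,2])/K[1,1]*D,D],-1)
    return P@T[:3,:3].T+T[:3,3]
H={"mustard_pot_center":.024,"pepper_pot_center":.031,"shaker_center":.045,"spice_jar_center":.052,"red_coaster_top":.005,"black_coaster_top":.005,"blue_coaster_top":.005,"wooden_coaster_top":.005,"cream_cup":0,"pink_cup":0}
def find(name,queries=H,save=None):
    K,T=cam(name); p,D=eyes.snapshot(name)
    if save: cv2.imwrite("pics/"+save,p)
    for q in queries:
        for d in nets.place_of(name,q)[:2]:
            u,v=np.array(d["position"])*[560,420]
            print(name,q,round(d["confidence"],2),(int(u),int(v)),np.round(ray(K,T,u,v,H[q]),3))
    return K,T,p,D
E
python3 - <<'E'
from h import *
find("scene",save="s1.png"); s=r.get_state(); print(s["clock"],s["tool_pos"],s["eef_rot"],R.from_quat(s["eef_rot"]).as_matrix().round(2))
p,_=eyes.snapshot("side"); cv2.imwrite("pics/d1.png",p)
E
```

```text
pics
scene mustard_pot_center 0.63 (219, 219) [0.452 0.209 0.024]
scene pepper_pot_center 0.8 (184, 205) [0.457 0.356 0.031]
scene shaker_center 0.73 (282, 240) [ 0.423 -0.029  0.045]
scene spice_jar_center 0.79 (247, 222) [0.443 0.099 0.052]
scene spice_jar_center 0.22 (397, 251) [ 0.515 -0.307  0.052]
scene red_coaster_top 0.86 (357, 232) [ 0.614 -0.164  0.005]
scene red_coaster_top 0.27 (284, 244) [ 0.461 -0.013  0.005]
scene black_coaster_top 0.58 (399, 249) [ 0.59  -0.293  0.005]
scene blue_coaster_top 0.66 (274, 208) [0.617 0.121 0.005]
scene wooden_coaster_top 0.86 (310, 223) [ 0.592 -0.025  0.005]
scene cream_cup 0.62 (380, 288) [ 0.423 -0.3    0.   ]
scene pink_cup 0.63 (357, 234) [ 0.611 -0.166  0.   ]
scene pink_cup 0.56 (324, 267) [ 0.427 -0.151  0.   ]
0.55 [0.26491723 0.56609292 0.23875524] [2.17115565e-01 9.76145906e-01 3.69209347e-05 2.92492774e-06] [[-0.91  0.42  0.  ]
 [ 0.42  0.91  0.  ]
 [ 0.    0.   -1.  ]]
```

View pics/s1.png

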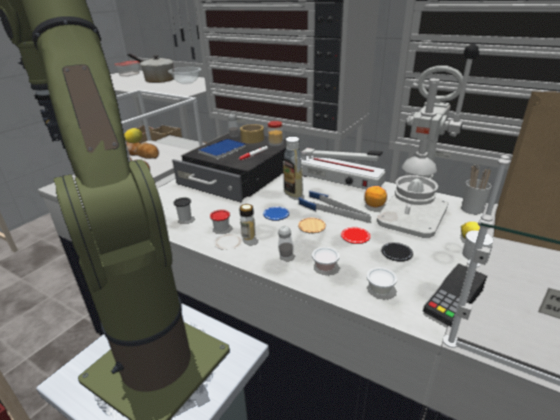

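View pics/d1.png

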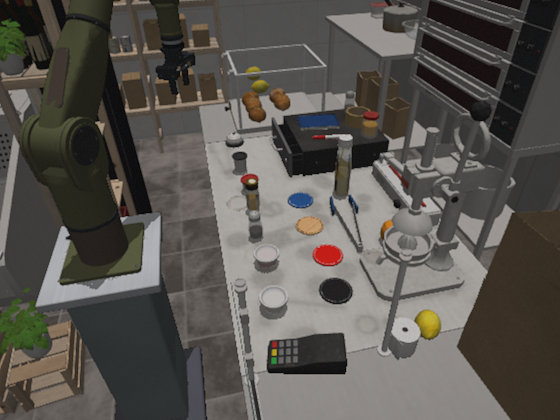

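The networks agree with the pictures: the front row from left is pepper (184,208), mustard (220,220), spice jar (247,222), shaker (285,242), pink cup (325,260), cream cup (381,282). The coasters are blue (276,213), wood (311,225), red (356,235), black (397,252). I'll close the fingers along x for the row and look from the wrist.

```bash
python3 -m pendant '[{"claw":1,"dx":40,"dy":-40,"dz":30,"twist":-0.15},{"claw":1,"dx":60,"dy":-85,"dz":60,"twist":-0.3},{"claw":1,"dx":80,"dy":-130,"dz":60,"twist":-0.45},{"claw":1,"dx":100,"dy":-175,"dz":60,"twist":-0.6},{"claw":1,"dx":120,"dy":-220,"dz":60,"twist":-0.75},{"claw":1,"dx":140,"dy":-265,"dz":60,"twist":-0.9},{"claw":1,"dx":160,"dy":-310,"dz":60,"twist":-1.05},{"claw":1,"dx":180,"dy":-350,"dz":60,"twist":-1.14}]' 20
python3 - <<'E'
from h import *
K,T,p,D=find("wrist",save="w1.png"); s=r.get_state(); print(s["clock"],s["tool_pos"],R.from_quat(s["eef_rot"]).as_matrix().round(2),T.round(3),s["q"])
E
```

```text
clock: 1.4
tool_pos: [0.4411, 0.223, 0.2991]
eef_rot: [0.711, 0.703, 0.0, 0.0]
contact_force: [0.9, 0.5, -0.1]
opening: 1.0
finger_force: 0.0
wrist mustard_pot_center 0.76 (278, 179) [0.444 0.204 0.024]
wrist pepper_pot_center 0.7 (270, 64) [0.436 0.342 0.031]
wrist shaker_center 0.66 (267, 336) [ 0.425 -0.031  0.045]
wrist spice_jar_center 0.67 (278, 262) [0.442 0.096 0.052]
wrist red_coaster_top 0.83 (370, 381) [ 0.599 -0.16   0.005]
wrist blue_coaster_top 0.73 (381, 240) [0.594 0.105 0.005]
wrist wooden_coaster_top 0.64 (370, 319) [ 0.589 -0.032  0.005]
wrist pink_cup 0.81 (274, 378) [ 0.433 -0.158  0.   ]
1.95 [0.44023868 0.22587168 0.29867916] [[ 0.  1. -0.]
 [ 1. -0.  0.]
 [ 0. -0. -1.]] [[ 1.    -0.01  -0.003  0.441]
 [-0.011 -0.947 -0.321  0.307]
 [ 0.001  0.321 -0.947  0.445]
 [ 0.     0.     0.     1.   ]] [-0.64059088  0.43901573  0.11056101  1.87870242 -0.06422811  0.82721671
 -0.50157301]
```

View pics/w1.png

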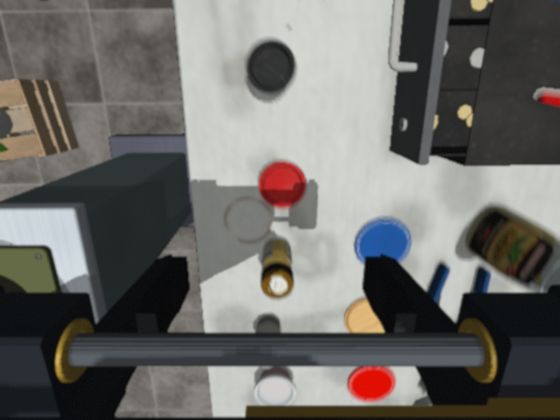

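The wrist picture shows the mustard's red lid at (282,184), pepper (270,67), brown jar cap (277,278), blue coaster (383,241), and a bottle lying or leaning at (510,245). I'll refine from colour and depth.

```bash
cat >> h.py <<'E'
HT={"mustard":.048,"pepper":.062,"shaker":.090,"spice":.105,"coaster":.005}
def top(P,xy,h,dz=.006,rad=.045):
    "circle of the cloud points near height h round xy"
    m=(abs(P[...,2]-h)<dz)&(np.hypot(P[...,0]-xy[0],P[...,1]-xy[1])<rad)
    q=P[m]; 
    if len(q)<20: print("few",len(q)); return
    c,rr=cv2.minEnclosingCircle(q[:,:2].astype(np.float32))
    print(xy,"n",len(q),"z",np.median(q[:,2]).round(4),"mean",q[:,:2].mean(0).round(4),"circle",np.round(c,4),round(2*rr,4),"p2-98",np.percentile(q[:,:2],[2,98],axis=0).round(4).tolist())
def blob(K,T,p,mask,z,uv,rad=60):
    "centre of the coloured blob nearest uv, on height z"
    n,l,st,c=cv2.connectedComponentsWithStats(mask.astype(np.uint8))
    i=min((i for i in range(1,n) if st[i,4]>150),key=lambda i:np.hypot(*(c[i]-uv)))
    v,u=np.nonzero(l==i)
    W=np.array([ray(K,T,a,b,z)[:2] for a,b in zip(u,v)])
    lo,hi=W.min(0),W.max(0)
    print("blob",c[i].round(1),"n",len(u),"mid",((lo+hi)/2).round(4),"size",(hi-lo).round(4)); return (lo+hi)/2
E
python3 - <<'E'
from h import *
K,T=cam("wrist"); p,D=eyes.snapshot("wrist"); P=cloud(K,T,D)
hsv=cv2.cvtColor(p,cv2.COLOR_BGR2HSV); h,s,v=cv2.split(hsv)
red=((h<8)|(h>172))&(s>130)&(v>80); blue=(h>100)&(h<125)&(s>120)&(v>80)
blob(K,T,p,red,.046,(282,184)); blob(K,T,p,blue,.005,(383,241)); blob(K,T,p,red,.005,(370,381))
blob(K,T,p,v<70,.060,(270,67))
top(P,(.444,.204),.046); top(P,(.437,.342),.060); top(P,(.442,.096),.103)
top(P,(.595,.105),.005)
f=(P[...,2]<.02)&(P[...,2]>-.02)&(D>0);print("floor z",np.median(P[...,2][f]))
K2,T2=cam("scene");p2,D2=eyes.snapshot("scene");P2=cloud(K2,T2,D2);hsv=cv2.cvtColor(p2,cv2.COLOR_BGR2HSV); h,s,v=cv2.split(hsv)
red=((h<8)|(h>172))&(s>130)&(v>80); blue=(h>100)&(h<125)&(s>120)&(v>80)
blob(K2,T2,p2,red,.005,(356,235));blob(K2,T2,p2,blue,.005,(276,213));blob(K2,T2,p2,red,.046,(220,216));blob(K2,T2,p2,v<70,.005,(397,252))
E
```

```text
blob [281.8 184.6] n 1687 mid [0.4468 0.2046] size [0.0577 0.0582]
blob [382.5 240.2] n 1571 mid [0.5931 0.1085] size [0.0763 0.069 ]
blob [370.3 382.8] n 1342 mid [ 0.601  -0.1617] size [0.0805 0.0782]
blob [270.4  66.7] n 1976 mid [0.4338 0.3392] size [0.0509 0.0518]
(0.444, 0.204) n 1779 z 0.0428 mean [0.4467 0.2048] circle [0.4468 0.2043] 0.0608 p2-98 [[0.4196, 0.1782], [0.4733, 0.2325]]
(0.437, 0.342) n 2159 z 0.0581 mean [0.4339 0.3408] circle [0.4338 0.3402] 0.0546 p2-98 [[0.4098, 0.3163], [0.4581, 0.3647]]
(0.442, 0.096) n 843 z 0.1043 mean [0.4391 0.1   ] circle [0.4389 0.0976] 0.0411 p2-98 [[0.4211, 0.0804], [0.4568, 0.1169]]
(0.595, 0.105) n 2145 z 0.0041 mean [0.5942 0.1124] circle [0.5951 0.105 ] 0.0901 p2-98 [[0.5547, 0.0785], [0.6337, 0.1445]]
floor z -0.0005374789345835851
blob [355.2 235.2] n 324 mid [ 0.5985 -0.1653] size [0.0781 0.0756]
blob [275.9 213.1] n 211 mid [0.5933 0.1013] size [0.0723 0.0729]
blob [355.2 235.2] n 324 mid [ 0.54   -0.1857] size [0.0729 0.0706]
blob [396.4 251.1] n 304 mid [ 0.5784 -0.2874] size [0.0714 0.068 ]
```

```bash
python3 -m pendant '[{"claw":1,"dx":7,"dy":-21,"dz":-50,"twist":0},{"claw":1,"dx":7,"dy":-21,"dz":-100,"twist":0},{"claw":1,"dx":7,"dy":-21,"dz":-150,"twist":0},{"claw":1,"dx":7,"dy":-21,"dz":-200,"twist":0},{"claw":1,"dx":7,"dy":-21,"dz":-235,"twist":0},{"claw":1,"dx":7,"dy":-21,"dz":-260,"twist":0},{"claw":1,"dx":7,"dy":-21,"dz":-277,"twist":0},{"claw":1,"dx":7,"dy":-21,"dz":-277,"twist":0}]' 20
python3 -m pendant '[{"claw":0.6,"dx":0,"dy":0,"dz":0,"twist":0},{"claw":0.6,"dx":0,"dy":0,"dz":0,"twist":0},{"claw":0.6,"dx":0,"dy":0,"dz":0,"twist":0},{"claw":0.6,"dx":0,"dy":0,"dz":0,"twist":0},{"claw":0.6,"dx":0,"dy":0,"dz":0,"twist":0},{"claw":0.6,"dx":0,"dy":0,"dz":0,"twist":0}]' 20
```

```text
clock: 2.85
tool_pos: [0.4466, 0.2036, 0.0197]
eef_rot: [0.709, 0.705, -0.002, -0.001]
contact_force: [0.6, 0.1, 0.6]
opening: 0.998
finger_force: 0.0
clock: 3.45
tool_pos: [0.4483, 0.204, 0.0225]
eef_rot: [0.71, 0.705, 0.001, 0.0]
contact_force: [-0.4, 0.5, 6.4]
opening: 0.616
finger_force: 19.5
```

```bash
python3 -m pendant '[{"claw":0.5,"dx":0,"dy":0,"dz":10,"twist":0},{"claw":0.5,"dx":0,"dy":0,"dz":40,"twist":0},{"claw":0.5,"dx":0,"dy":0,"dz":85,"twist":0},{"claw":0.5,"dx":0,"dy":0,"dz":130,"twist":0},{"claw":0.5,"dx":10,"dy":-20,"dz":160,"twist":0},{"claw":0.5,"dx":35,"dy":-55,"dz":160,"twist":0},{"claw":0.5,"dx":60,"dy":-95,"dz":160,"twist":0},{"claw":0.5,"dx":80,"dy":-130,"dz":160,"twist":0}]' 25
python3 - <<'E'
from h import *
K,T,p,D=find("wrist",["red_coaster_top","black_coaster_top","wooden_coaster_top","blue_coaster_top","shaker_center"],"w2.png")
s=r.get_state(); print(s["clock"],s["tool_pos"],s["opening"],s["finger_force"],s["contact_force"])
E
```

```text
clock: 4.25
tool_pos: [0.5286, 0.0717, 0.1827]
eef_rot: [0.71, 0.704, 0.0, 0.001]
contact_force: [1.3, 1.0, -0.9]
opening: 0.617
finger_force: 24.9
wrist red_coaster_top 0.75 (337, 365) [ 0.603 -0.162  0.005]
wrist blue_coaster_top 0.78 (343, 152) [0.594 0.102 0.005]
wrist shaker_center 0.78 (173, 292) [ 0.425 -0.03   0.045]
wrist shaker_center 0.62 (274, 273) [ 0.526 -0.008  0.045]
4.55 [0.52664767 0.07525073 0.18176804] 0.616809945850211 24.875280638334516 [-0.31640318  0.42053486 -0.96196763]
```

View pics/w2.png

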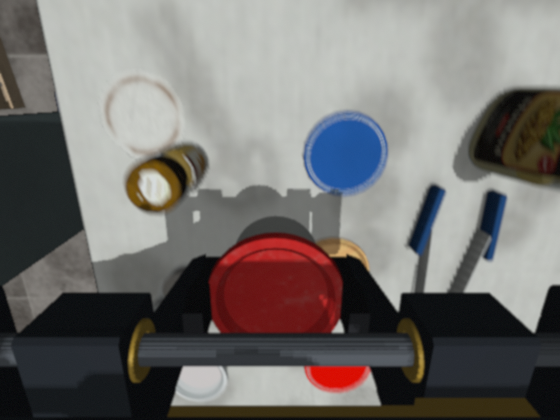

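Held upright: the red lid is centred at (277,290) between the pads. Blue coaster is at (345,152), red at (337,370).

```bash
python3 - <<'E'
from h import *
K,T=cam("wrist"); s=r.get_state(); t=np.array(s["tool_pos"]); p,D=eyes.snapshot("wrist"); P=cloud(K,T,D)-t
hsv=cv2.cvtColor(p,cv2.COLOR_BGR2HSV); h,s_,v=cv2.split(hsv)
red=((h<8)|(h>172))&(s_>130)&(v>40)&(D<.4)
q=P[red&(D>0)]; print(np.percentile(q,[1,50,99],axis=0).round(4)); 
q=q[abs(q[:,2]-np.median(q[:,2]))<.004]; print(cv2.minEnclosingCircle(q[:,:2].astype(np.float32)),t)
big=((h<8)|(h>172))&(s_>130)&(v>40)
blob(K,T,p,big,.005,(337,370)); blob(K,T,p,(h>100)&(h<125)&(s_>120)&(v>60),.005,(343,152))
E
```

```text
[[-0.0287 -0.0186 -0.0851]
 [-0.0007  0.0054  0.02  ]
 [ 0.1909  0.0382  0.0737]]
((-0.0014692838303744793, 0.0004236041277181357), 0.03030974790453911) [0.52664767 0.07525073 0.18176804]
blob [337.1 377.3] n 1353 mid [ 0.601  -0.1795] size [0.0782 0.0439]
blob [347.1 156. ] n 4016 mid [0.5957 0.1016] size [0.0695 0.0703]
```

```bash
python3 -m pendant '[{"claw":0.5,"dx":20,"dy":-40,"dz":0,"twist":0},{"claw":0.5,"dx":40,"dy":-85,"dz":0,"twist":0},{"claw":0.5,"dx":55,"dy":-130,"dz":0,"twist":0},{"claw":0.5,"dx":70,"dy":-175,"dz":0,"twist":0},{"claw":0.5,"dx":75,"dy":-220,"dz":-20,"twist":0},{"claw":0.5,"dx":75,"dy":-237,"dz":-60,"twist":0},{"claw":0.5,"dx":75,"dy":-237,"dz":-105,"twist":0},{"claw":0.5,"dx":75,"dy":-237,"dz":-120,"twist":0}]'
python3 - <<'E'
from h import *
s=r.get_state(); print(s["clock"],s["tool_pos"])
K,T=cam("wrist");p,D=eyes.snapshot("wrist");P=cloud(K,T,D);cv2.imwrite("pics/w3.png",p)
find("wrist",["black_coaster_top","cream_cup","pink_cup","wooden_coaster_top"])
s=r.get_state(); print(s["clock"],s["tool_pos"])
E
```

```text
clock: 5.4
tool_pos: [0.5995, -0.1612, 0.0577]
eef_rot: [0.709, 0.705, -0.002, -0.004]
contact_force: [-1.2, -0.2, -0.8]
opening: 0.613
finger_force: 24.9
5.4 [ 0.59953726 -0.16117349  0.05767511]
wrist black_coaster_top 0.67 (252, 387) [ 0.579 -0.291  0.005]
wrist pink_cup 0.92 (28, 213) [ 0.434 -0.149  0.   ]
wrist pink_cup 0.62 (256, 4) [ 0.588 -0.029  0.   ]
wrist wooden_coaster_top 0.72 (256, 1) [ 0.588 -0.029  0.005]
5.7 [ 0.60459663 -0.16246261  0.06405531]
```

View pics/w3.png

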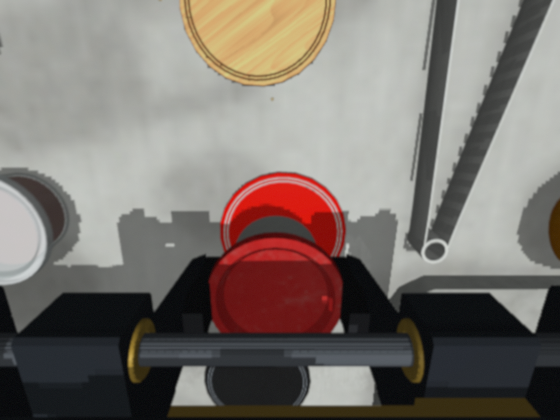

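The red coaster spans columns 221–347 around row 233, with its far edge at row 172. Wood is at (258,10), and the tongs are clear on the right.

```bash
python3 - <<'E'
from h import *
K,T=cam("wrist");s=r.get_state();p,D=eyes.snapshot("wrist");P=cloud(K,T,D)
h,s_,v=cv2.split(cv2.cvtColor(p,cv2.COLOR_BGR2HSV))
m=((h<8)|(h>172))&(s_>130)&(v>100)
vv,uu=np.nonzero(m); k=(vv<232)&(P[vv,uu,2]<.02); 
W=np.array([ray(K,T,a,b,.005)[:2] for a,b in zip(uu[k],vv[k])])
hull=cv2.convexHull(W.astype(np.float32))[:,0]; hull=hull[hull[:,1]>W[:,1].min()+.004]
from scipy.optimize import least_squares
f=least_squares(lambda c:np.hypot(*(hull-c[:2]).T)-c[2],[.6,-.16,.042]); print("coaster",f.x,np.abs(f.fun).max())
q=P[m&(P[...,2]>.05)]; print("lid top",np.median(q[:,2]),cv2.minEnclosingCircle(q[abs(q[:,2]-np.median(q[:,2]))<.005][:,:2].astype(np.float32)))
print(s["tool_pos"],s["eef_rot"])
E
```

```text
coaster [ 0.60208202 -0.16263506  0.04088237] 0.00021461858892677516
lid top 0.08383703928886899 ((0.6031812429428101, -0.16194765269756317), 0.030242973938584328)
[ 0.60459663 -0.16246261  0.06405531] [0.70901019 0.70519525 0.00126344 0.0016148 ]
```

```bash
python3 -m pendant '[{"claw":0.5,"dx":-1,"dy":-1,"dz":-20,"twist":0},{"claw":0.5,"dx":-1,"dy":-1,"dz":-32,"twist":0},{"claw":0.5,"dx":-1,"dy":-1,"dz":-36,"twist":0},{"claw":0.5,"dx":-1,"dy":-1,"dz":-36,"twist":0},{"claw":0.5,"dx":-1,"dy":-1,"dz":-36,"twist":0}]'

```

```text
clock: 6.25
tool_pos: [0.6016, -0.164, 0.0269]
eef_rot: [0.71, 0.705, -0.0, -0.0]
contact_force: [-2.9, 1.0, 4.9]
opening: 0.612
finger_force: 24.5
```

```bash
python3 -m pendant '[{"claw":0.7,"dx":0,"dy":0,"dz":0,"twist":0},{"claw":0.85,"dx":0,"dy":0,"dz":0,"twist":0},{"claw":1,"dx":0,"dy":0,"dz":0,"twist":0},{"claw":1,"dx":0,"dy":0,"dz":0,"twist":0},{"claw":1,"dx":0,"dy":0,"dz":30,"twist":0},{"claw":1,"dx":0,"dy":0,"dz":80,"twist":0},{"claw":1,"dx":0,"dy":0,"dz":130,"twist":0},{"claw":1,"dx":0,"dy":0,"dz":170,"twist":0}]'
python3 - <<'E'
from h import *
r.get_state();eyes.snapshot("wrist")
K,T=cam("wrist");s=r.get_state();p,D=eyes.snapshot("wrist");P=cloud(K,T,D);cv2.imwrite("pics/w4.png",p)
top(P,(.602,-.163),.049,rad=.04)
h,s_,v=cv2.split(cv2.cvtColor(p,cv2.COLOR_BGR2HSV))
blob(K,T,p,((h<8)|(h>172))&(s_>130)&(v>90),.005,(284,280))
print(s["clock"],s["tool_pos"])
E
```

```text
clock: 7.05
tool_pos: [0.6022, -0.1644, 0.1985]
eef_rot: [0.71, 0.705, 0.001, 0.001]
contact_force: [0.6, -0.1, -0.7]
opening: 1.003
finger_force: 0.0
(0.602, -0.163) n 3125 z 0.0478 mean [ 0.6    -0.1633] circle [ 0.6002 -0.1638] 0.061 p2-98 [[0.5733, -0.1903], [0.6268, -0.136]]
blob [270.7 176.2] n 4034 mid [ 0.6027 -0.1667] size [0.081  0.0875]
7.1 [ 0.60588348 -0.16541463  0.20488299]
```

View pics/w4.png

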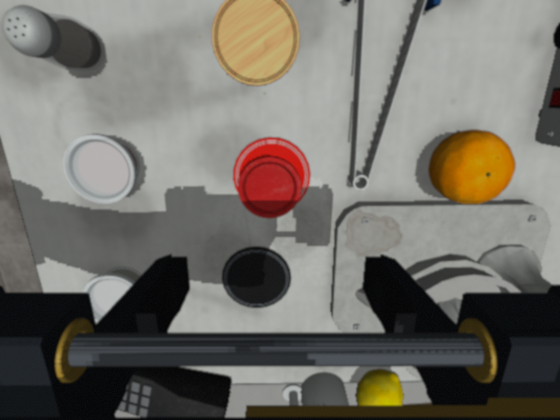

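Mustard stands on the red coaster. Black coaster shows at (256,277), wood (256,38), shaker cap (30,30), and the press plate's left edge at column ~335.

```bash
cat >> h.py <<'E'
def coaster(K,T,p,D,mask,xy,z=.005,rmin=.03):
    "fit the circle to the outermost mask points round xy"
    from scipy.optimize import least_squares
    P=cloud(K,T,D); vv,uu=np.nonzero(mask&(P[...,2]<.015)&(np.hypot(P[...,0]-xy[0],P[...,1]-xy[1])<.05))
    W=np.array([ray(K,T,a,b,z)[:2] for a,b in zip(uu,vv)])
    hull=cv2.convexHull(W.astype(np.float32))[:,0]
    f=least_squares(lambda c:np.hypot(*(hull-c[:2]).T)-c[2],[*xy,.042],loss="soft_l1",f_scale=.001)
    print("coaster",f.x.round(4),"res",np.abs(f.fun).max().round(4),len(W))
E
python3 - <<'E'
from h import *
K,T=cam("wrist");s=r.get_state();p,D=eyes.snapshot("wrist");P=cloud(K,T,D)
h,s_,v=cv2.split(cv2.cvtColor(p,cv2.COLOR_BGR2HSV))
coaster(K,T,p,D,v<70,(.58,-.29)); coaster(K,T,p,D,(h>8)&(h<28)&(s_>60),(.589,-.03)); coaster(K,T,p,D,((h<8)|(h>172))&(s_>130)&(v>60),(.602,-.163))
top(P,(.425,-.03),.088,rad=.03)
for z0,z1 in((.008,.03),(.03,.08),(.08,.15)):
    q=P[(P[...,2]>z0)&(P[...,2]<z1)&(abs(P[...,1]+.29)<.06)&(P[...,0]>.6)&(D>.2)]
    print(z0,len(q),q[:,0].min() if len(q) else None)
E
```

```text
coaster [ 0.5817 -0.2867  0.0408] res 0.0012 3197
coaster [ 0.5883 -0.0302  0.0413] res 0.0092 6326
coaster [ 0.6018 -0.1629  0.0408] res 0.0005 1236
(0.425, -0.03) n 1449 z 0.0865 mean [ 0.4267 -0.0353] circle [ 0.4252 -0.035 ] 0.0305 p2-98 [[0.4141, -0.0477], [0.4376, -0.0223]]
0.008 6092 0.6726798627009596
0.03 1945 0.6868356944489228
0.08 1623 0.7171016319793835
```

```bash
python3 -m pendant '[{"claw":1,"dx":-15,"dy":45,"dz":0,"twist":0},{"claw":1,"dx":-30,"dy":90,"dz":0,"twist":0},{"claw":1,"dx":-45,"dy":135,"dz":0,"twist":0},{"claw":1,"dx":-60,"dy":180,"dz":0,"twist":0},{"claw":1,"dx":-75,"dy":225,"dz":0,"twist":0},{"claw":1,"dx":-90,"dy":270,"dz":0,"twist":0},{"claw":1,"dx":-105,"dy":315,"dz":0,"twist":0},{"claw":1,"dx":-120,"dy":360,"dz":0,"twist":0}]'
python3 -m pendant '[{"claw":1,"dx":-15,"dy":45,"dz":0,"twist":0},{"claw":1,"dx":-35,"dy":85,"dz":0,"twist":0},{"claw":1,"dx":-52,"dy":120,"dz":-10,"twist":0},{"claw":1,"dx":-52,"dy":135,"dz":-50,"twist":0},{"claw":1,"dx":-52,"dy":135,"dz":-70,"twist":0}]'
python3 - <<'E'
from h import *
eyes.snapshot("wrist")
K,T=cam("wrist");s=r.get_state();p,D=eyes.snapshot("wrist");P=cloud(K,T,D)
top(P,(.434,.3405),.060,rad=.04); print(s["clock"],s["tool_pos"],s["eef_rot"])
E
```

```text
clock: 8.0
tool_pos: [0.4799, 0.197, 0.1942]
eef_rot: [0.71, 0.705, -0.001, -0.0]
contact_force: [0.7, 1.2, -0.3]
opening: 1.002
finger_force: 0.0
clock: 8.5
tool_pos: [0.4266, 0.3336, 0.1222]
eef_rot: [0.707, 0.707, -0.002, -0.001]
contact_force: [-0.0, -0.8, -0.0]
opening: 1.0
finger_force: 0.0
(0.434, 0.3405) n 5056 z 0.058 mean [0.4339 0.3409] circle [0.434  0.3404] 0.055 p2-98 [[0.4097, 0.3166], [0.458, 0.3658]]
8.55 [0.42585978 0.33049524 0.11999387] [ 7.08214118e-01  7.05982989e-01 -4.50844100e-03 -6.75094275e-04]
```

```bash
python3 -m pendant '[{"claw":1,"dx":8,"dy":10,"dz":-15,"twist":0},{"claw":1,"dx":8,"dy":10,"dz":-50,"twist":0},{"claw":1,"dx":8,"dy":10,"dz":-75,"twist":0},{"claw":1,"dx":8,"dy":10,"dz":-87,"twist":0},{"claw":1,"dx":8,"dy":10,"dz":-87,"twist":0},{"claw":1,"dx":8,"dy":10,"dz":-87,"twist":0}]' 25
python3 -m pendant '[{"claw":0.5,"dx":0,"dy":0,"dz":0,"twist":0},{"claw":0.5,"dx":0,"dy":0,"dz":0,"twist":0},{"claw":0.5,"dx":0,"dy":0,"dz":0,"twist":0},{"claw":0.5,"dx":0,"dy":0,"dz":0,"twist":0},{"claw":0.5,"dx":0,"dy":0,"dz":0,"twist":0},{"claw":0.5,"dx":0,"dy":0,"dz":0,"twist":0}]' 25
```

```text
clock: 9.2
tool_pos: [0.4383, 0.3407, 0.0396]
eef_rot: [0.71, 0.704, 0.0, 0.0]
contact_force: [0.2, 0.3, -0.1]
opening: 1.003
finger_force: 0.0
clock: 9.8
tool_pos: [0.4376, 0.3409, 0.0389]
eef_rot: [0.71, 0.705, 0.0, -0.0]
contact_force: [-0.2, 0.2, 3.0]
opening: 0.557
finger_force: 24.8
```

```bash
python3 -m pendant '[{"claw":0.4,"dx":0,"dy":0,"dz":15,"twist":0},{"claw":0.4,"dx":0,"dy":0,"dz":60,"twist":0},{"claw":0.4,"dx":0,"dy":0,"dz":105,"twist":0},{"claw":0.4,"dx":5,"dy":-20,"dz":145,"twist":0},{"claw":0.4,"dx":15,"dy":-60,"dz":160,"twist":0},{"claw":0.4,"dx":25,"dy":-105,"dz":160,"twist":0},{"claw":0.4,"dx":35,"dy":-150,"dz":160,"twist":0},{"claw":0.4,"dx":45,"dy":-195,"dz":160,"twist":0}]'
python3 -m pendant '[{"claw":0.4,"dx":12,"dy":-45,"dz":0,"twist":0},{"claw":0.4,"dx":24,"dy":-90,"dz":0,"twist":0},{"claw":0.4,"dx":36,"dy":-135,"dz":0,"twist":0},{"claw":0.4,"dx":48,"dy":-180,"dz":0,"twist":0},{"claw":0.4,"dx":60,"dy":-225,"dz":0,"twist":0},{"claw":0.4,"dx":72,"dy":-270,"dz":0,"twist":0},{"claw":0.4,"dx":84,"dy":-315,"dz":0,"twist":0},{"claw":0.4,"dx":96,"dy":-360,"dz":0,"twist":0}]'
```

```text
clock: 10.6
tool_pos: [0.4829, 0.144, 0.1999]
eef_rot: [0.709, 0.705, 0.001, 0.0]
contact_force: [1.1, 0.6, -1.9]
opening: 0.557
finger_force: 24.9
clock: 11.4
tool_pos: [0.5786, -0.2163, 0.1998]
eef_rot: [0.71, 0.704, 0.0, 0.0]
contact_force: [0.9, -0.0, -0.2]
opening: 0.556
finger_force: 24.9
```

```bash
python3 -m pendant '[{"claw":0.4,"dx":4,"dy":-40,"dz":0,"twist":0},{"claw":0.4,"dx":4,"dy":-71,"dz":-30,"twist":0},{"claw":0.4,"dx":4,"dy":-71,"dz":-75,"twist":0},{"claw":0.4,"dx":4,"dy":-71,"dz":-110,"twist":0},{"claw":0.4,"dx":4,"dy":-71,"dz":-120,"twist":0},{"claw":0.4,"dx":4,"dy":-71,"dz":-120,"twist":0}]'
python3 - <<'E'
from h import *
eyes.snapshot("wrist")
K,T=cam("wrist");s=r.get_state();p,D=eyes.snapshot("wrist");P=cloud(K,T,D);cv2.imwrite("pics/w5.png",p); t=np.array(s["tool_pos"])
for dz in (.015,.02): top(P,t[:2],t[2]+dz,dz=.004,rad=.04)
print(s["clock"],t)
E
```

```text
clock: 12.0
tool_pos: [0.5819, -0.2847, 0.0781]
eef_rot: [0.709, 0.705, -0.001, -0.001]
contact_force: [0.3, -0.5, 0.1]
opening: 0.559
finger_force: 24.9
[ 0.58318193 -0.2851722 ] n 5000 z 0.098 mean [ 0.5844 -0.2842] circle [ 0.5829 -0.2749] 0.0765 p2-98 [[0.5498, -0.3039], [0.6155, -0.2617]]
[ 0.58318193 -0.2851722 ] n 9892 z 0.0988 mean [ 0.5825 -0.2817] circle [ 0.5832 -0.2753] 0.0774 p2-98 [[0.5528, -0.3034], [0.613, -0.2595]]
12.05 [ 0.58318193 -0.2851722   0.07973653]
```

View pics/w5.png

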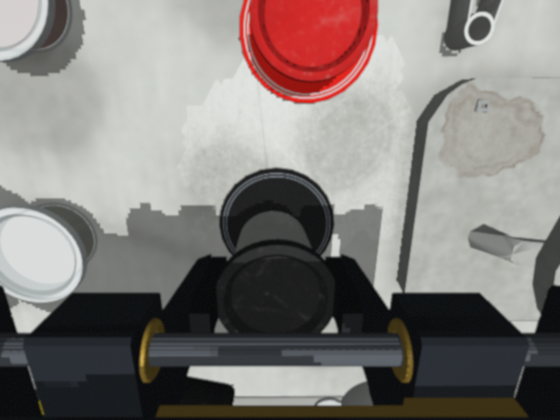

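Lid (276,290) and black coaster (276,220) are aligned; the press plate is clear on the right. Lowering and releasing.

```bash
python3 -m pendant '[{"claw":0.4,"dx":-1,"dy":-1,"dz":-20,"twist":0},{"claw":0.4,"dx":-1,"dy":-1,"dz":-32,"twist":0},{"claw":0.4,"dx":-1,"dy":-1,"dz":-36,"twist":0},{"claw":0.4,"dx":-1,"dy":-1,"dz":-36,"twist":0},{"claw":0.4,"dx":-1,"dy":-1,"dz":-36,"twist":0}]'

```

```text
clock: 12.6
tool_pos: [0.5825, -0.2864, 0.0437]
eef_rot: [0.71, 0.705, 0.0, 0.001]
contact_force: [0.3, 0.4, -0.5]
opening: 0.557
finger_force: 24.9
```

```bash
python3 -m pendant '[{"claw":0.4,"dx":0,"dy":0,"dz":-1,"twist":0},{"claw":0.7,"dx":0,"dy":0,"dz":-1,"twist":0},{"claw":0.85,"dx":0,"dy":0,"dz":0,"twist":0},{"claw":1,"dx":0,"dy":0,"dz":0,"twist":0},{"claw":1,"dx":0,"dy":0,"dz":0,"twist":0},{"claw":1,"dx":0,"dy":0,"dz":45,"twist":0},{"claw":1,"dx":0,"dy":0,"dz":90,"twist":0},{"claw":1,"dx":0,"dy":15,"dz":130,"twist":0}]'
python3 - <<'E'
from h import *
eyes.snapshot("wrist")
K,T=cam("wrist");s=r.get_state();p,D=eyes.snapshot("wrist");P=cloud(K,T,D)
top(P,(.582,-.287),.065,rad=.04); top(P,(.602,-.163),.05,rad=.04)
print(s["clock"],s["tool_pos"])
E
```

```text
clock: 13.4
tool_pos: [0.5812, -0.274, 0.1745]
eef_rot: [0.711, 0.703, -0.001, 0.001]
contact_force: [-0.3, 0.3, 0.3]
opening: 1.002
finger_force: 0.0
(0.582, -0.287) n 3060 z 0.0629 mean [ 0.5792 -0.2863] circle [ 0.5793 -0.2868] 0.0551 p2-98 [[0.5551, -0.3105], [0.6036, -0.2613]]
(0.602, -0.163) n 5129 z 0.0479 mean [ 0.6   -0.163] circle [ 0.6   -0.164] 0.0606 p2-98 [[0.573, -0.191], [0.6266, -0.1371]]
13.45 [ 0.58571253 -0.27025194  0.18120907]
```

```bash
python3 -m pendant '[{"claw":1,"dx":-25,"dy":40,"dz":0,"twist":0},{"claw":1,"dx":-50,"dy":80,"dz":0,"twist":0},{"claw":1,"dx":-75,"dy":120,"dz":0,"twist":0},{"claw":1,"dx":-100,"dy":160,"dz":0,"twist":0},{"claw":1,"dx":-130,"dy":200,"dz":0,"twist":0},{"claw":1,"dx":-155,"dy":235,"dz":-10,"twist":0},{"claw":1,"dx":-157,"dy":235,"dz":-40,"twist":0},{"claw":1,"dx":-157,"dy":235,"dz":-40,"twist":0}]'
python3 - <<'E'
from h import *
eyes.snapshot("wrist")
K,T=cam("wrist");s=r.get_state();p,D=eyes.snapshot("wrist");P=cloud(K,T,D); cv2.imwrite("pics/w6.png",p)
for z in(.085,.075,.065): top(P,(.425,-.034),z,dz=.005,rad=.04)
print(s["clock"],s["tool_pos"],s["q"])
E
```

```text
clock: 14.3
tool_pos: [0.4223, -0.035, 0.1306]
eef_rot: [0.709, 0.706, -0.002, -0.002]
contact_force: [-0.3, -0.3, -0.5]
opening: 1.002
finger_force: 0.0
(0.425, -0.034) n 1643 z 0.0862 mean [ 0.4238 -0.0321] circle [ 0.4235 -0.0343] 0.032 p2-98 [[0.4102, -0.0462], [0.4373, -0.0201]]
(0.425, -0.034) n 428 z 0.0777 mean [ 0.424  -0.0246] circle [ 0.424  -0.0342] 0.0347 p2-98 [[0.4074, -0.0462], [0.4401, -0.0176]]
(0.425, -0.034) n 143 z 0.065 mean [ 0.4249 -0.0208] circle [ 0.4245 -0.0283] 0.0314 p2-98 [[0.4103, -0.0274], [0.439, -0.018]]
14.35 [ 0.42368761 -0.0361268   0.13172029] [-0.03014355  0.65693207  0.01043097  2.25117456 -0.02651075  0.23724774
 -0.00235806]
```

View pics/w6.png

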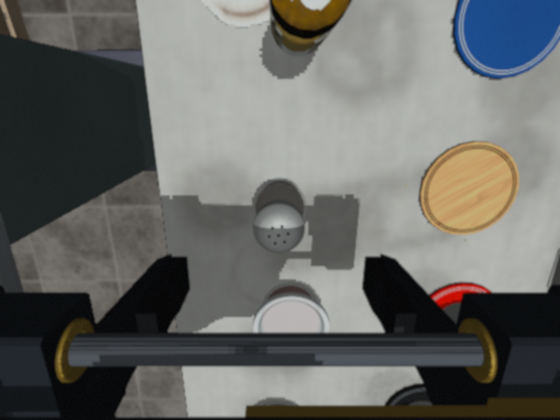

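The shaker cap at (279,225) sits between the fingers, on the same line as measured.

```bash
python3 -m pendant '[{"claw":1,"dx":1,"dy":2,"dz":-30,"twist":0},{"claw":1,"dx":1,"dy":2,"dz":-65,"twist":0},{"claw":1,"dx":1,"dy":2,"dz":-85,"twist":0},{"claw":1,"dx":1,"dy":2,"dz":-92,"twist":0},{"claw":1,"dx":1,"dy":2,"dz":-92,"twist":0},{"claw":1,"dx":1,"dy":2,"dz":-92,"twist":0}]' 20
python3 -m pendant '[{"claw":0.4,"dx":0,"dy":0,"dz":0,"twist":0},{"claw":0.4,"dx":0,"dy":0,"dz":0,"twist":0},{"claw":0.4,"dx":0,"dy":0,"dz":0,"twist":0},{"claw":0.4,"dx":0,"dy":0,"dz":0,"twist":0},{"claw":0.4,"dx":0,"dy":0,"dz":0,"twist":0},{"claw":0.4,"dx":0,"dy":0,"dz":0,"twist":0},{"claw":0.4,"dx":0,"dy":0,"dz":0,"twist":0}]' 20
```

```text
clock: 15.0
tool_pos: [0.4315, -0.0371, 0.0458]
eef_rot: [0.71, 0.704, -0.004, -0.002]
contact_force: [0.4, 0.3, 0.6]
opening: 0.997
finger_force: 0.0
clock: 15.7
tool_pos: [0.4293, -0.0353, 0.0455]
eef_rot: [0.71, 0.705, -0.005, -0.004]
contact_force: [-1.3, -0.3, -0.0]
opening: 0.411
finger_force: 19.8
```

```bash
python3 -m pendant '[{"claw":0.3,"dx":0,"dy":0,"dz":10,"twist":0},{"claw":0.3,"dx":0,"dy":0,"dz":40,"twist":0},{"claw":0.3,"dx":0,"dy":0,"dz":80,"twist":0},{"claw":0.3,"dx":20,"dy":5,"dz":110,"twist":0},{"claw":0.3,"dx":55,"dy":25,"dz":120,"twist":0},{"claw":0.3,"dx":90,"dy":50,"dz":120,"twist":0},{"claw":0.3,"dx":125,"dy":75,"dz":120,"twist":0},{"claw":0.3,"dx":145,"dy":90,"dz":120,"twist":0}]'
python3 - <<'E'
from h import *
eyes.snapshot("wrist")
K,T=cam("wrist");s=r.get_state();p,D=eyes.snapshot("wrist");P=cloud(K,T,D); t=np.array(s["tool_pos"])
h,s_,v=cv2.split(cv2.cvtColor(p,cv2.COLOR_BGR2HSV)); cv2.imwrite("pics/w7.png",p)
for dz in(.041,.035,.028): top(P,t[:2],t[2]+dz,dz=.004,rad=.03)
coaster(K,T,p,D,(h>100)&(h<125)&(s_>120)&(v>40),(.595,.1016))
for z0,z1 in((.008,.04),(.04,.1),(.1,.3)):
    q=P[(P[...,2]>z0)&(P[...,2]<z1)&(abs(P[...,1]-.1)<.06)&(P[...,0]>.64)&(D>.2)]
    print(z0,len(q),q[:,0].min() if len(q) else None)
print(s["clock"],t)
E
```

```text
clock: 16.5
tool_pos: [0.5771, 0.0573, 0.1657]
eef_rot: [0.709, 0.705, -0.003, -0.004]
contact_force: [-0.3, -0.8, -1.6]
opening: 0.408
finger_force: 19.7
[0.57973374 0.06042238] n 4393 z 0.2077 mean [0.5802 0.0676] circle [0.5797 0.0702] 0.0567 p2-98 [[0.5533, 0.0597], [0.6055, 0.0757]]
[0.57973374 0.06042238] n 2522 z 0.2011 mean [0.5803 0.0715] circle [0.5797 0.0702] 0.0569 p2-98 [[0.553, 0.0585], [0.6061, 0.0786]]
[0.57973374 0.06042238] n 1411 z 0.1941 mean [0.5802 0.0711] circle [0.5798 0.0695] 0.0567 p2-98 [[0.5521, 0.0534], [0.6068, 0.0793]]
coaster [0.5957 0.1023 0.0406] res 0.0005 4969
0.008 2458 0.6776183684818488
0.04 5023 0.714236983863327
0.1 749 0.715527852349731
16.55 [0.57973374 0.06042238 0.16578806]
```

View pics/w7.png

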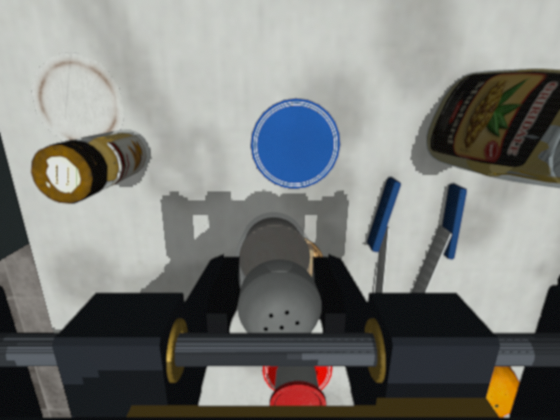

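The shaker is held near-upright at (281,305), with only a slight lean. Blue coaster at (296,143); the bottle stands clear at x≥0.715.

```bash
python3 -m pendant '[{"claw":0.3,"dx":17,"dy":35,"dz":0,"twist":0},{"claw":0.3,"dx":17,"dy":41,"dz":-40,"twist":0},{"claw":0.3,"dx":17,"dy":41,"dz":-80,"twist":0},{"claw":0.3,"dx":17,"dy":41,"dz":-98,"twist":0},{"claw":0.3,"dx":17,"dy":41,"dz":-105,"twist":0},{"claw":0.3,"dx":17,"dy":41,"dz":-105,"twist":0},{"claw":0.3,"dx":17,"dy":41,"dz":-105,"twist":0}]'

```

```text
clock: 17.3
tool_pos: [0.5921, 0.0955, 0.0615]
eef_rot: [0.71, 0.704, -0.004, -0.003]
contact_force: [-0.1, 0.1, -1.0]
opening: 0.412
finger_force: 19.7
```

```bash
python3 - <<'E'
from h import *
for i in range(2): print(r.get_state()["tool_pos"]); eyes.snapshot("wrist")
K,T=cam("wrist");s=r.get_state();p,D=eyes.snapshot("wrist");h,s_,v=cv2.split(cv2.cvtColor(p,cv2.COLOR_BGR2HSV))
coaster(K,T,p,D,(h>100)&(h<125)&(s_>120)&(v>40),(.595,.102)); print(s["tool_pos"],s["clock"])
E
```

```text
[0.59208832 0.09553561 0.06145969]
[0.59239582 0.09569615 0.06176477]
coaster [0.5958 0.1029 0.0407] res 0.0004 6063
[0.59248965 0.09575225 0.06185818] 17.4
```

```bash
python3 -m pendant '[{"claw":0.3,"dx":5,"dy":6,"dz":-2,"twist":0},{"claw":0.3,"dx":5,"dy":6,"dz":-6,"twist":0},{"claw":0.3,"dx":5,"dy":6,"dz":-9,"twist":0},{"claw":0.3,"dx":5,"dy":6,"dz":-9,"twist":0}]'

```

```text
clock: 17.85
tool_pos: [0.5961, 0.1015, 0.0508]
eef_rot: [0.709, 0.705, -0.005, -0.004]
contact_force: [-0.9, 0.9, -1.0]
opening: 0.405
finger_force: 19.7
```

Contact height nearly reached; lowering 1 mm more, then releasing slowly.

```bash
python3 -m pendant '[{"claw":0.3,"dx":0,"dy":0,"dz":-1.5,"twist":0},{"claw":0.3,"dx":0,"dy":0,"dz":-1.5,"twist":0},{"claw":0.5,"dx":0,"dy":0,"dz":-1,"twist":0},{"claw":0.6,"dx":0,"dy":0,"dz":-1,"twist":0},{"claw":0.8,"dx":0,"dy":0,"dz":0,"twist":0},{"claw":1,"dx":0,"dy":0,"dz":0,"twist":0},{"claw":1,"dx":0,"dy":0,"dz":0,"twist":0}]'
python3 -m pendant '[{"claw":1,"dx":0,"dy":0,"dz":20,"twist":0},{"claw":1,"dx":0,"dy":0,"dz":60,"twist":0},{"claw":1,"dx":0,"dy":0,"dz":105,"twist":0},{"claw":1,"dx":0,"dy":0,"dz":150,"twist":0},{"claw":1,"dx":0,"dy":0,"dz":150,"twist":0}]'
python3 - <<'E'
from h import *
eyes.snapshot("wrist")
K,T=cam("wrist");s=r.get_state();p,D=eyes.snapshot("wrist");P=cloud(K,T,D); h,s_,v=cv2.split(cv2.cvtColor(p,cv2.COLOR_BGR2HSV)); cv2.imwrite("pics/w8.png",p)
for z in (.09,.082,.074): top(P,(.5957,.1025),z,dz=.004,rad=.035)
coaster(K,T,p,D,(h>100)&(h<125)&(s_>120)&(v>40),(.5957,.102))
coaster(K,T,p,D,(h>8)&(h<28)&(s_>60),(.589,-.03))
top(P,(.439,.0985),.103); print(s["tool_pos"],s["clock"])
E
```

```text
clock: 18.55
tool_pos: [0.5967, 0.1017, 0.0514]
eef_rot: [0.71, 0.705, -0.004, -0.003]
contact_force: [-0.1, -0.4, 0.3]
opening: 0.838
finger_force: 0.0
clock: 19.05
tool_pos: [0.6004, 0.1034, 0.2077]
eef_rot: [0.71, 0.704, 0.001, -0.001]
contact_force: [0.0, 1.0, 0.4]
opening: 1.0
finger_force: 0.0
(0.5957, 0.1025) n 913 z 0.0912 mean [0.5912 0.1038] circle [0.5912 0.1023] 0.0307 p2-98 [[0.5779, 0.0896], [0.6047, 0.1159]]
(0.5957, 0.1025) n 287 z 0.0836 mean [0.5916 0.1091] circle [0.591  0.1023] 0.0344 p2-98 [[0.5749, 0.0873], [0.6074, 0.1189]]
(0.5957, 0.1025) n 44 z 0.0742 mean [0.5929 0.1162] circle [0.5927 0.1087] 0.0307 p2-98 [[0.5788, 0.1077], [0.6068, 0.1189]]
coaster [0.5956 0.1026 0.0404] res 0.0005 1870
coaster [ 0.5885 -0.0281  0.0415] res 0.0008 3262
(0.439, 0.0985) n 2049 z 0.1043 mean [0.4415 0.0987] circle [0.4395 0.097 ] 0.0414 p2-98 [[0.4224, 0.0799], [0.4589, 0.1163]]
[0.59862597 0.10242683 0.20467359] 19.1
```

View pics/w8.png

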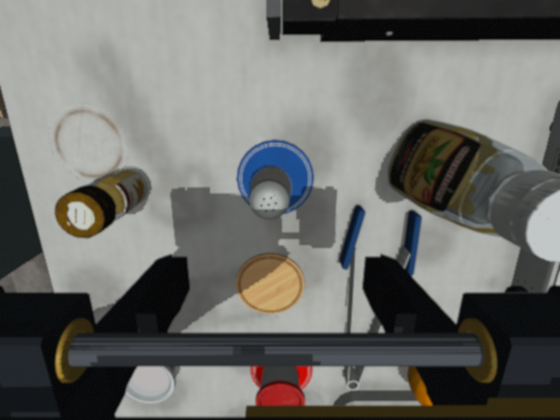

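Shaker stands upright on the blue coaster, cap (269,200) against coaster (275,176). Jar cap is at (83,212), wood at (270,283).

```bash
python3 -m pendant '[{"claw":1,"dx":-45,"dy":-2,"dz":0,"twist":0},{"claw":1,"dx":-90,"dy":-3,"dz":0,"twist":0},{"claw":1,"dx":-135,"dy":-5,"dz":-10,"twist":0},{"claw":1,"dx":-159,"dy":-5,"dz":-30,"twist":0},{"claw":1,"dx":-159,"dy":-5,"dz":-50,"twist":0},{"claw":1,"dx":-159,"dy":-5,"dz":-50,"twist":0}]' 20
python3 - <<'E'
from h import *
eyes.snapshot("wrist")
K,T=cam("wrist");s=r.get_state();p,D=eyes.snapshot("wrist");P=cloud(K,T,D)
top(P,(.4395,.0975),.103,rad=.035);print(s["tool_pos"],s["clock"])
E
```

```text
clock: 19.75
tool_pos: [0.4348, 0.0957, 0.149]
eef_rot: [0.709, 0.705, -0.008, -0.005]
contact_force: [-0.5, -0.5, 1.0]
opening: 0.999
finger_force: 0.0
(0.4395, 0.0975) n 3007 z 0.1044 mean [0.4392 0.0992] circle [0.4389 0.0975] 0.0408 p2-98 [[0.4214, 0.08], [0.4568, 0.1165]]
[0.43629949 0.09624017 0.15005659] 19.8
```

```bash
python3 -m pendant '[{"claw":1,"dx":3,"dy":1,"dz":-30,"twist":0},{"claw":1,"dx":3,"dy":1,"dz":-65,"twist":0},{"claw":1,"dx":3,"dy":1,"dz":-85,"twist":0},{"claw":1,"dx":3,"dy":1,"dz":-95,"twist":0},{"claw":1,"dx":3,"dy":1,"dz":-97,"twist":0},{"claw":1,"dx":3,"dy":1,"dz":-97,"twist":0}]' 20
python3 -c "
from h import *
eyes.snapshot('side');s=r.get_state();print(s['tool_pos'],s['q'],s['contact_force'])"
```

```text
clock: 20.45
tool_pos: [0.4413, 0.0979, 0.0546]
eef_rot: [0.71, 0.705, -0.004, -0.003]
contact_force: [-0.6, 0.0, 0.2]
opening: 1.002
finger_force: 0.0
[0.44142565 0.09785673 0.05493565] [-0.23476827  0.83591475 -0.13555331  2.20007104  0.68735506  0.15470894
 -1.01569017] [-0.22331896  0.44938226  1.18878957]
```

```bash
python3 -m pendant '[{"claw":0.6,"dx":-2,"dy":0,"dz":0,"twist":0},{"claw":0.3,"dx":-2,"dy":0,"dz":0,"twist":0},{"claw":0.3,"dx":-2,"dy":0,"dz":0,"twist":0},{"claw":0.3,"dx":-2,"dy":0,"dz":0,"twist":0},{"claw":0.3,"dx":-2,"dy":0,"dz":0,"twist":0},{"claw":0.3,"dx":-2,"dy":0,"dz":0,"twist":0},{"claw":0.3,"dx":-2,"dy":0,"dz":0,"twist":0}]' 20
python3 -m pendant '[{"claw":0.2,"dx":0,"dy":0,"dz":10,"twist":0},{"claw":0.2,"dx":0,"dy":0,"dz":40,"twist":0},{"claw":0.2,"dx":0,"dy":0,"dz":80,"twist":0},{"claw":0.2,"dx":20,"dy":-15,"dz":105,"twist":0},{"claw":0.2,"dx":50,"dy":-45,"dz":105,"twist":0},{"claw":0.2,"dx":80,"dy":-80,"dz":105,"twist":0},{"claw":0.2,"dx":110,"dy":-110,"dz":105,"twist":0},{"claw":0.2,"dx":125,"dy":-110,"dz":105,"twist":0}]' 25
python3 - <<'E'
from h import *
eyes.snapshot("wrist")
K,T=cam("wrist");s=r.get_state();p,D=eyes.snapshot("wrist"); h,s_,v=cv2.split(cv2.cvtColor(p,cv2.COLOR_BGR2HSV)); cv2.imwrite("pics/w9.png",p)
coaster(K,T,p,D,(h>8)&(h<28)&(s_>60),(.5885,-.0285));print(s["tool_pos"],s["clock"])
E
```

```text
clock: 21.2
tool_pos: [0.4391, 0.0978, 0.0546]
eef_rot: [0.71, 0.705, -0.004, -0.003]
contact_force: [-0.1, -0.6, 2.0]
opening: 0.456
finger_force: 20.0
clock: 22.0
tool_pos: [0.5653, -0.0197, 0.1587]
eef_rot: [0.713, 0.701, -0.006, -0.002]
contact_force: [-0.3, 0.6, -1.9]
opening: 0.449
finger_force: 25.0
coaster [ 0.5885 -0.0286  0.0414] res 0.0004 4280
[ 0.56733    -0.01609999  0.15891526] 22.05
```

View pics/w9.png

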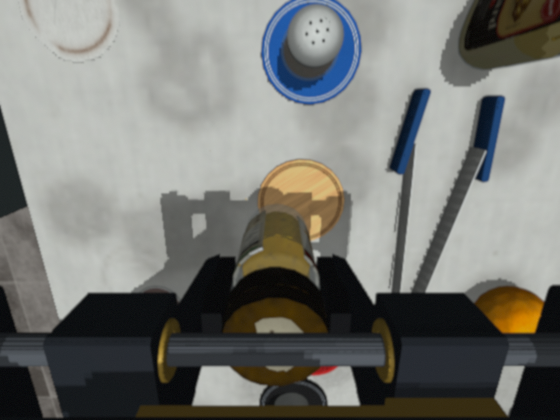

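The jar is held upright at (275,310), with the wooden coaster at (301,198) and the shaker well placed on blue.

```bash
python3 -m pendant '[{"claw":0.2,"dx":21,"dy":-13,"dz":-10,"twist":0},{"claw":0.2,"dx":21,"dy":-13,"dz":-45,"twist":0},{"claw":0.2,"dx":21,"dy":-13,"dz":-78,"twist":0},{"claw":0.2,"dx":21,"dy":-13,"dz":-88,"twist":0},{"claw":0.2,"dx":21,"dy":-13,"dz":-88,"twist":0},{"claw":0.2,"dx":21,"dy":-13,"dz":-88,"twist":0}]'
python3 -c "
from h import *
eyes.snapshot('side');s=r.get_state();print(s['tool_pos'],s['contact_force'],s['eef_rot'])"
```

```text
clock: 22.7
tool_pos: [0.5848, -0.0243, 0.0725]
eef_rot: [0.709, 0.705, -0.004, -0.003]
contact_force: [0.2, 0.2, -0.4]
opening: 0.459
finger_force: 25.0
[ 0.5853559  -0.02452549  0.07295626] [ 1.5198479  -0.07709373 -1.11339174] [ 0.7092495   0.70494281 -0.00348222 -0.002942  ]
```

```bash
python3 -m pendant '[{"claw":0.2,"dx":3.5,"dy":-4,"dz":-4,"twist":0},{"claw":0.2,"dx":3.5,"dy":-4,"dz":-9,"twist":0},{"claw":0.2,"dx":3.5,"dy":-4,"dz":-12,"twist":0},{"claw":0.2,"dx":3.5,"dy":-4,"dz":-13,"twist":0},{"claw":0.2,"dx":3.5,"dy":-4,"dz":-13,"twist":0}]'

```

```text
clock: 23.25
tool_pos: [0.5884, -0.0298, 0.0597]
eef_rot: [0.71, 0.704, -0.005, -0.003]
contact_force: [-1.9, -1.4, 8.8]
opening: 0.45
finger_force: 25.1
```

Touching down (8.8 N up); release and rise.

```bash
python3 -m pendant '[{"claw":0.5,"dx":0,"dy":0,"dz":0.5,"twist":0},{"claw":0.6,"dx":0,"dy":0,"dz":0.5,"twist":0},{"claw":0.8,"dx":0,"dy":0,"dz":0.5,"twist":0},{"claw":1,"dx":0,"dy":0,"dz":0.5,"twist":0},{"claw":1,"dx":0,"dy":0,"dz":0.5,"twist":0},{"claw":1,"dx":0,"dy":0,"dz":0.5,"twist":0}]'
python3 -m pendant '[{"claw":1,"dx":0,"dy":0,"dz":20,"twist":0},{"claw":1,"dx":0,"dy":0,"dz":60,"twist":0},{"claw":1,"dx":0,"dy":0,"dz":105,"twist":0},{"claw":1,"dx":0,"dy":0,"dz":150,"twist":0},{"claw":1,"dx":-20,"dy":0,"dz":180,"twist":0},{"claw":1,"dx":-40,"dy":0,"dz":180,"twist":0},{"claw":1,"dx":-40,"dy":0,"dz":180,"twist":0}]'
python3 - <<'E'
from h import *
eyes.snapshot("wrist")
K,T=cam("wrist");s=r.get_state();p,D=eyes.snapshot("wrist");P=cloud(K,T,D); h,s_,v=cv2.split(cv2.cvtColor(p,cv2.COLOR_BGR2HSV)); cv2.imwrite("pics/w10.png",p)
top(P,(.5885,-.0286),.108,rad=.035); top(P,(.5957,.1025),.09,rad=.035)
p,_=eyes.snapshot("side"); cv2.imwrite("pics/d2.png",cv2.resize(p[130:330,200:400],None,fx=3,fy=3)); print(s["tool_pos"],s["clock"])
E
```

```text
clock: 23.85
tool_pos: [0.5881, -0.0292, 0.0588]
eef_rot: [0.71, 0.705, -0.004, -0.004]
contact_force: [0.0, -0.1, -0.2]
opening: 0.927
finger_force: 0.0
clock: 24.55
tool_pos: [0.5462, -0.0296, 0.24]
eef_rot: [0.709, 0.705, -0.005, -0.003]
contact_force: [0.4, -0.6, -0.9]
opening: 1.002
finger_force: 0.0
(0.5885, -0.0286) n 1610 z 0.1094 mean [ 0.5861 -0.0288] circle [ 0.5864 -0.0299] 0.0406 p2-98 [[0.5681, -0.0475], [0.6039, -0.0112]]
(0.5957, 0.1025) n 1337 z 0.091 mean [0.5901 0.1011] circle [0.5908 0.1018] 0.0331 p2-98 [[0.5764, 0.0874], [0.6048, 0.1156]]
[ 0.54746126 -0.0296642   0.23935565] 24.6
```

View pics/w10.png

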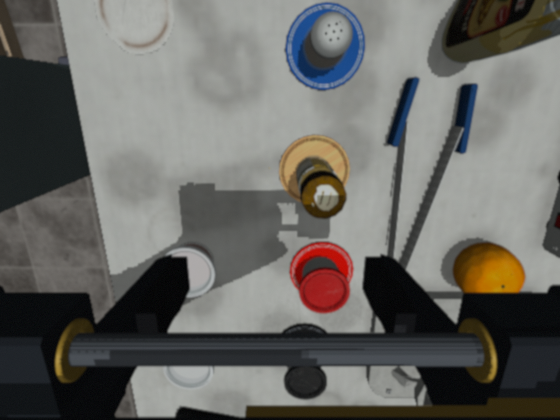

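View pics/d2.png

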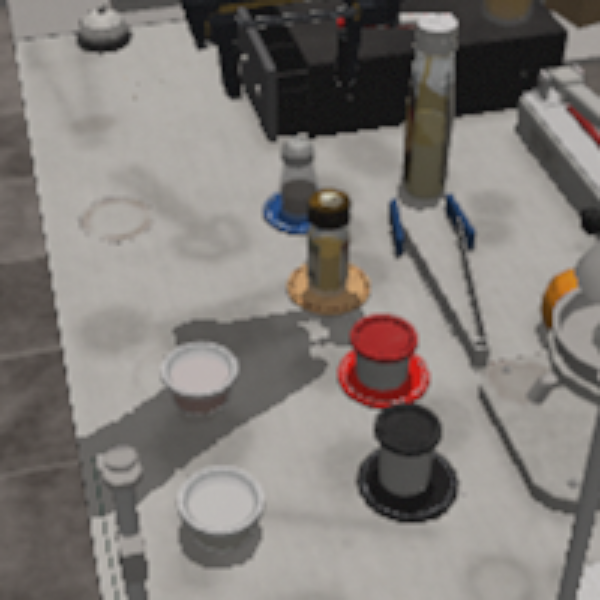

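All four stand upright on their own coasters: shaker (297,180), jar (328,245), mustard (383,355) and pepper (407,445). The cups at (200,375) and (220,510) are untouched and the gripper is clear.

```bash
python3 -c "
from plant import r
print(r.finish_job())"
```

```text
the job is handed in; nothing more can be done
None
```

The job is handed in: the mustard, pepper, shaker and spice jar each stand upright on their own coaster, measured about 2–5 mm off centre (the shaker most), both sauce cups untouched, at about 25 s on the clock.

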